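Fit a vial block in the block heater and hold it home with the spacer

TASK

Take the empty vial block, lower it (do not drop it) into the free bay of the block heater until it sits flat on the bay's floor, and push it flush against the middle wall that parts the two bays. Then slide the white spacer all the way down into the gap left beside the block, the only gap wide enough for it, and finish holding: still holding the spacer and pressing it sideways so that it keeps the block firmly against the middle wall. Leave the other block and the things on the bench alone.

Things in the scene. Friction and masses are not known exactly. Their poses are not given: they have to be found in the camera images.
- heater: Light grey block heater fixed to the bench, 230 mm in y, x from -160 (sloping control panel) to +85, 80 mm high. Origin on the bench under the middle of the wall between its two bays; z up. The bays lie side by side along y, each 80 mm in x (-40 to +40) and 91 in y (6 to 97 mm from the origin, one on the +y and one on the -y side), open above: floor 35 mm, rim 80 mm above the bench.
- web: The aluminium wall between the two bays, 12 mm thick in y, 80 mm long in x, part of the heater, its top level with the rim (80 mm). Origin at the middle of its lower edge, 35 mm above the bench. Its two faces are at y = +6 and -6 mm.
- pad: Thin black pad covering the floor of the FREE bay (the other bay is filled by the other block). Origin at the centre of that bay's floor, 51.5 mm from the heater's origin along +y or -y; axes as the heater's. It tells which bay is free; it changes no clearance.
- block_post (a point): Aluminium vial block to load, 74 mm in x, 68 in y, 50 high, about 0.4 kg, standing on the bench, with a dark square lifting post (16 x 16, 50 mm high) on the middle of its top. Point: the post's centre, 25 mm above the block's top, 75 above its underside. In the bay its x lies along the heater's (either way round); flush with the middle wall it leaves a 23 mm gap at the bay's outer wall.
- spacer_tab (a point): White plastic spacer standing on the bench, about 0.16 kg: a plate 66 mm in x, 20 thick in y, 52 high, its lowest 8 mm tapering to 14 thick, with a grip tab on top (40 in x, 12 thick in y, 50 high). Point: the tab's centre, 25 mm above the plate's top, 77 above its underside. In the gap its y lies along the heater's y.
- resident: The other aluminium block, 74 x 86 x 50 mm, loose in the other bay with 2 to 3 mm of play all round (the spacer does not fit there), with 12 white and blue vial caps 8 mm high on its top (58 mm above its origin, which is at the centre of its underside). To be left alone.
- bottle: Amber reagent bottle, 72 mm in diameter, 125 mm high, standing on the bench; origin at the centre of its underside. To be left alone.
- tip_box: Blue pipette-tip box with a white deck and yellow tips, 86 x 124 x 57 mm; origin at the centre of its underside. To be left alone.
- tube_rack: White rack of capped tubes behind the heater, 70 x 200 x 76 mm; origin at the centre of its underside. To be left alone.
Not all that is in view belongs to the job. What is shaped like the part that bears block_post but turquoise is not meant.

How it is judged:
On the way, in this order (a step that is already met when the one before it is completed fails the run):
1. the vial block sits flat in the free bay, flush against the middle wall (z of block_post in the frame of heater below 0.113 m and horizontal distance between block_post and heater below 0.042 m and horizontal distance between block_post and pad below 0.02 m and angle between block_post's own z axis and vertical below 0.04 rad and angle between the x axis of block_post and the x axis of heater, either way round below 0.04 rad), for 0.2 s.
2. the spacer is right down in the gap beside the block (all of step 1 and z of spacer_tab in the frame of heater below 0.116 m and horizontal distance between spacer_tab and heater between 0.081 and 0.09 m and horizontal distance between spacer_tab and pad below 0.042 m and angle between spacer_tab's own z axis and vertical below 0.08 rad and angle between the y axis of spacer_tab and the y axis of heater, either way round below 0.08 rad), for 0.2 s.
At the end, for the whole second after the job is handed in: Block in the free bay, flat (3 mm, 0.04 rad), square and within 2 mm of the middle wall; spacer down in the gap on its other side (within 4 mm of the floor); the gripper still holds the spacer, and spacer on block presses with over 3 N, block on middle wall with over 1 N (all of step 2 and contact force between the fingers and spacer above 2 N and contact force between spacer and block above 3 N and contact force between block and web above 1 N); the arm keeps its last pose, push and grip.
It fails at once if the vial block is dropped into the bay (linear speed of block above 0.6 m/s and horizontal distance between block_post and pad below 0.03 m and z of block_post in the frame of heater below 0.16 m).
It fails at once if the other block is lifted or shoved out of place (distance of resident from where it was at the start of the episode above 0.012 m).
It fails at once if a bystander on the bench is shoved or knocked over (distance of any of bottle, tip_box, tube_rack from where it was at the start of the episode above 0.03 m).
It also fails if it takes over 66 s, if anything falls off the work surface, if the arm or the gripper's body presses on something with over 40 N, if the wrist force passes 120 N, or if a joint passes its speed limit or range.

ROBOT

A 7-joint arm with a two-finger parallel gripper is mounted at the origin on the work surface. World frame = base frame: x ahead of the robot, y to its left, z up, the work surface at z = 0. Lengths are in m, angles in rad, forces in N, time in s.
With the tool pointing down it reaches from about 0.4 to 0.85 m from the base axis. Payload 10.4 kg.
Tool frame: the origin (TCP) lies midway between the tips of the shut fingers; the grasp point (between the pads) lies 19 mm behind it; z points along the fingers, y is the direction in which the jaws open and shut (so a half turn about z gives the same grasp; the last joint's range is limited). The gripper opens to 85 mm and grips with 20 to 120 N. Pads are 22 mm wide; open, the fingers measure 114 mm over their backs; the gripper's body (76 mm by 85 mm) begins 54 mm behind the grasp point. The pads swing forward as they close: fully open they stand 13 mm farther back than shut.
Start: joints at [1.239, 0.332, -0.065, 1.46, 0.022, 1.35, -0.088], TCP at [0.19, -0.595, 0.231] pointing down, gripper open.
Joint ranges: [-2.6, 2.6], [-0.5, 2.12], [-1.47, 1.34], [0.16, 2.42], [-1.27, 4.41], [0.06, 2.06], [-2.6, 2.6]. Speed limits (rad/s): [2.22, 2.22, 2.79, 2.79, 3.14, 3.14, 3.14].

INTERFACE

Orientations are given as a unit quaternion [x, y, z, w].
In Python, from workcell import manip, camera, camera_info, workorder, nets gives the robot as it stands.
- The arm moves only by the tool apply_moves, never from a script. Its argument "commands" is a list of rows, each a list of 5 numbers: the shift along the tool's x, y, z in m, then the turn about the tool's z in degrees, then the gripper command: -1 is fully open, 1 is shut, values between are in proportion. A call has 1 to 5 rows; each row shifts and turns the pose as measured when the row begins, along the tool's axes as they then stand; what a row does not reach is not made up. A row lasts 1/12 s, in which the tool goes at most 41.7 mm and 7.16 degrees, less where a joint would pass 70% of its speed; a pose out of reach is approached as far as the arm can. A call is refused whole if a number of a shift passes 0.0417 or a number of a turn 7.16, either way. A call with a gripper value outside its range is refused whole. The fingers move at their own pace and stop on an object; "squeeze" is the grip in N (left out, the last holds). Time passes only in rows, so rows that do not move let the fingers close. It gives the time, the measured TCP pose, the force and the opening at its end, in the units of the state.
- manip.get_obs(): the state, without advancing time (a new reading comes with each control period).
- camera(name): name is "scene" or "top" or "wrist"; returns (picture, depth): 384x512x3 uint8, red, green, blue; 384x512 float32, m along the optical axis (not along the pixel's ray), 0 where there is no reading.
- camera_info(name): a dict with "camera_matrix" (3x3 intrinsics, pixels), "xyz" and "rotation" of the camera in the world; the wrist camera has in their place "T_tool_cam" (4x4, takes a point from camera to tool coordinates, whose origin is the TCP and whose axes are the flange's). Camera axes: x right, y down, z forward; pixel columns grow to the right and rows downward; lengths in m; the calibration is good to about 2 mm. The wrist camera is an equidistant fisheye: a pixel r from the principal point sees the ray r / f radians off the axis. A picture is of the moment at which its call begins: read the wrist's pose just before it. camera_info takes no time and is no camera call.
- workorder.hand_in(): hands the job in, once; it reports no verdict.
Trained networks look in the newest picture that a camera, given by its name, has taken for a name from the list of things; names that differ only in an ending like _2 or _b are one class to them, and where a whole thing is asked for, a point or a joint stands for the part that bears it (a point fixed in the world has none). Each returns a list of dicts, best first, with "conf" (0 to 1); they miss things now and then, are a little off and sometimes report something else, mostly with a low value. They report only what shows in the picture. A call takes as long as a camera call. They do not tell look-alikes from the thing itself.
- nets.look_for(camera, thing): "rect" ([left, top, width, height] in pixels, round what is visible of it).
- nets.place_of(camera, thing): "xy" ([column, row] in pixels: a listed point, or the origin of a listed thing).
The state is a dict: "clock": time; "joint_pos": joint angles; "joint_velocities": joint speeds; "tau": joint torques, N m; "position": TCP position; "ee_rot": TCP orientation; "ft_force": force on the tool from outside, world axes, zero at the start; "torque": the same for the moment, N m; "grip_width": opening from 0.0 (shut) to 1.0 (fully open).
Only numpy, scipy, OpenCV 4.12 (cv2) and the standard library are available. Lean on these libraries where they do the work, as an engineer would, in place of code of your own. Each camera call takes 0.05 s, during which the arm holds its last target. There are 200 camera calls.

## Working session

There is one attempt and no reset: what is moved stays moved. The work goes in short steps, Python scripts to look and compute and a tool call to move; the robot and the scene stay as the last step left them, time stands still between calls to the robot, and variables do not carry over. Pictures are saved under pics/ and viewed, about 8 in all and at most 12, crops included, and the job is handed in when it is done.

Besides the shell and the picture viewer there is one more tool, called after ">>>" by a JSON object that holds its "fn" and its "kwargs". apply_moves: Moves the arm, as the interface text tells. Its arguments: {"type":"object","properties":{"commands":{"type":"array","items":{"type":"array","items":{"type":"number"}}},"squeeze":{"type":"number"}},"required":["commands"]}

```bash
mkdir -p pics; ls
cat > h.py <<'E'
import numpy as np, cv2
from scipy.spatial.transform import Rotation as R
from workcell import manip, camera, camera_info, workorder, nets
def pose():
    o=manip.get_obs(); T=np.eye(4); T[:3,:3]=R.from_quat(o["ee_rot"]).as_matrix(); T[:3,3]=o["position"]; return T,o
def shot(n,f=None):
    im,d=camera(n)
    if f: cv2.imwrite(f,im[:,:,::-1])
    return im,d
def cloud(n,d,T=None):
    """world xyz per pixel for pinhole cameras"""
    c=camera_info(n);K=np.array(c["camera_matrix"]);v,u=np.indices(d.shape)
    p=np.stack([(u-K[0,2])/K[0,0]*d,(v-K[1,2])/K[1,1]*d,d],-1)
    Rm=np.array(c["rotation"]); 
    if Rm.shape!=(3,3): Rm=R.from_quat(Rm).as_matrix()
    return p@Rm.T+np.array(c["xyz"])
E
python3 - <<'E'
from h import *
T,o=pose();print(o)
for n in("scene","top","wrist"):
    print(n,camera_info(n))
a,_=shot("scene","pics/s0.png");b,_=shot("top","pics/t0.png");c,_=shot("wrist","pics/w0.png")
for n in("scene","top"):
    im,d=camera(n);np.save("d_%s.npy"%n,cloud(n,d))
    for t in("heater","web","pad","block_post","spacer_tab","resident"):
        r=nets.place_of(n,t)[:3]
        for q in r:
            u,v=q["xy"];ui,vi=int(round(u)),int(round(v))
            if 0<=ui<512 and 0<=vi<384: print(n,t,np.round(q["xy"],1),round(q["conf"],2),np.round(cloud(n,d)[vi,ui],3))
E
```

```text
pics
{'clock': 0.0, 'joint_pos': array([ 1.23942011,  0.33288919, -0.06472593,  1.46095103,  0.02156722,
        1.34991849, -0.08851509]), 'joint_velocities': array([ 0.00168699, -0.00045726, -0.00042328, -0.00049543,  0.00121179,
       -0.00114148,  0.00138652]), 'tau': array([ 2.91696670e-04, -6.25450516e+01,  4.90960618e-02, -3.91610026e+01,
        1.61564257e-02,  9.85471270e-03,  2.29309768e-05]), 'position': array([ 0.18983416, -0.59506496,  0.23050055]), 'ee_rot': array([ 9.88103742e-01,  1.53787041e-01, -1.27418825e-04, -7.24983969e-04]), 'ft_force': array([-0.80331006,  0.44328042,  0.21209666]), 'torque': array([0.01205714, 0.03319739, 0.00507749]), 'grip_width': 1.0020891023066765}
scene {'camera_matrix': array([[426.52196279,   0.        , 255.13252036],
       [  0.        , 426.52196279, 188.39675554],
       [  0.        ,   0.        ,   1.        ]]), 'xyz': array([ 1.66887496, -0.11749883,  0.81587099]), 'rotation': array([ 0.65636682,  0.58906028, -0.31073293, -0.35445116])}
top {'camera_matrix': array([[373.52316173,   0.        , 256.10810758],
       [  0.   
[... 908 characters left out ...]
ne block_post [333.3 168.3] 0.8 [0.453 0.297 0.064]
scene block_post [316.2 151.7] 0.74 [0.307 0.273 0.047]
scene block_post [296.4 166.2] 0.68 [ 0.321  0.198 -0.001]
scene spacer_tab [147.  184.1] 0.59 [ 0.526 -0.32   0.085]
scene resident [223.7 201.1] 0.8 [ 0.632 -0.086  0.079]
top heater [268.8 216.6] 0.79 [ 0.529 -0.015  0.059]
top heater [388.4 161.6] 0.7 [ 0.672 -0.329  0.049]
top web [271.2 212.3] 0.55 [ 0.538 -0.02   0.082]
top pad [246.6 215.6] 0.83 [0.536 0.04  0.037]
top block_post [135.9 246.8] 0.85 [0.455 0.299 0.101]
top block_post [188.3 244.1] 0.84 [0.461 0.178 0.1  ]
top block_post [144.9 298.7] 0.63 [0.336 0.276 0.087]
top resident [290.9 211.5] 0.95 [ 0.536 -0.068  0.087]
```

Run:
```python
import cv2
a=cv2.imread("pics/t0.png");cv2.imwrite("pics/t0b.png",cv2.resize(a,(800,600),interpolation=cv2.INTER_CUBIC))
a=cv2.imread("pics/s0.png");cv2.imwrite("pics/s0b.png",cv2.resize(a,(800,600),interpolation=cv2.INTER_CUBIC))
```

```text
(no output)
```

View pics/t0b.png

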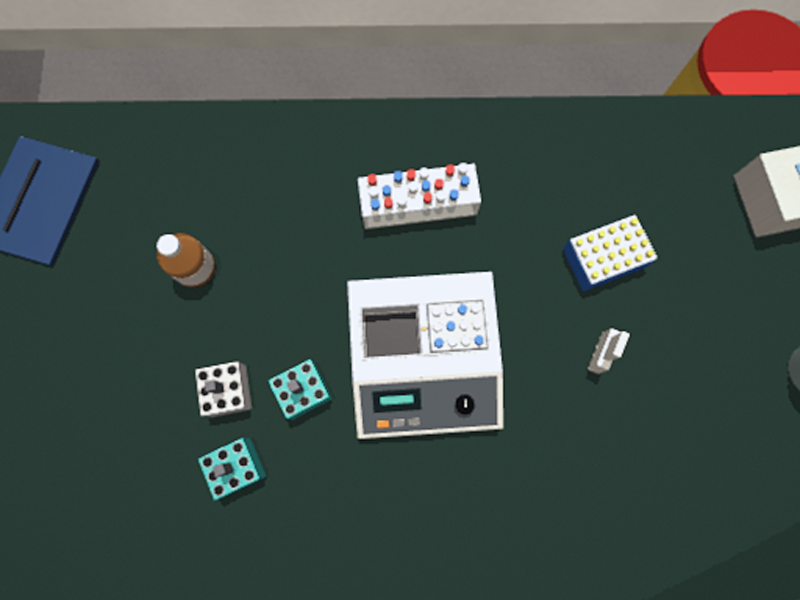

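View pics/s0b.png

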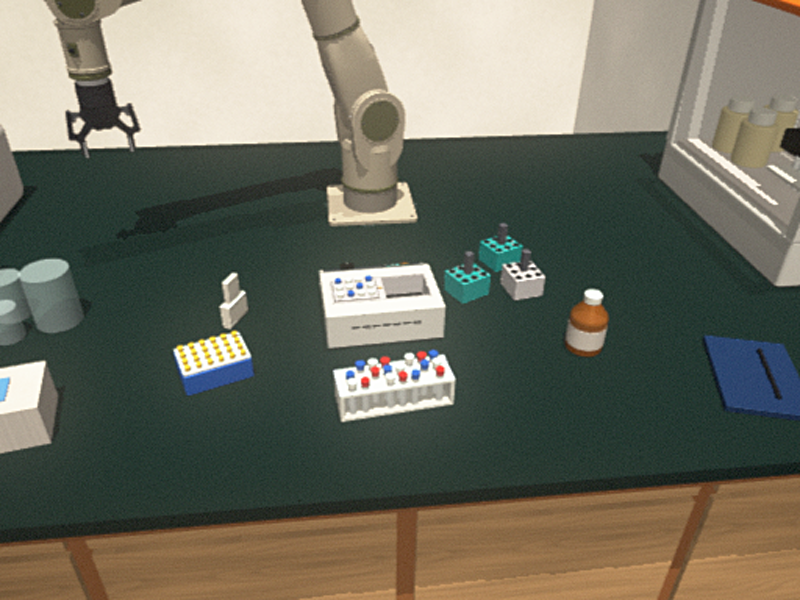

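```bash
cat >> h.py <<'E'
def rect(p):
    (c,s,a)=cv2.minAreaRect((p[:,:2]*1000).astype(np.float32));return np.round(c,1),np.round(s,1),round(a,2)
E
python3 - <<'E'
from h import *
for n in("top","scene"):
    P=np.load("d_%s.npy"%n);x,y,z=P[...,0],P[...,1],P[...,2]
    def box(m,name):
        q=P[m&np.isfinite(z)]
        if len(q)>8: print(n,name,len(q),rect(q),"z",np.round(np.percentile(q[:,2],[2,50,98]),4))
    near=lambda cx,cy,r:np.hypot(x-cx,y-cy)<r
    box(near(.455,.297,.06)&(z>.044)&(z<.056),"blk top"); box(near(.455,.297,.04)&(z>.085),"post")
    box(near(.53,-.32,.07)&(z>.048)&(z<.056),"sp plate");box(near(.53,-.32,.07)&(z>.09),"sp tab top")
    box(near(.53,-.32,.07)&(z>.02),"sp all")
    box(near(.52,-.01,.16)&(z>.074)&(z<.084),"rim")
    box(near(.535,.04,.06)&(z>.03)&(z<.038),"pad")
    box(near(.535,-.068,.06)&(z>.09),"caps")
    box(near(.56,-.01,.2)&(z>.0741)&(z<.084)&(x>.58),"rim far")
E
```

```text
top blk top 749 (array([457.8, 303.5]), array([74.3, 68.5]), 10.27) z [0.0469 0.0512 0.0548]
top post 59 (array([457.6, 303.1]), array([15.3, 15.4]), 9.44) z [0.0875 0.1002 0.104 ]
top sp plate 108 (array([ 512.4, -318.5]), array([20.1, 67.1]), 64.69) z [0.049  0.0521 0.0555]
top sp tab top 107 (array([ 512. , -318.8]), array([12.7, 40.1]), 62.32) z [0.0911 0.1014 0.1053]
top sp all 381 (array([ 512.4, -317.9]), array([20.1, 67.6]), 65.95) z [0.0234 0.055  0.1045]
top rim 4467 (array([525.2, -21.9]), array([209.6, 230.3]), 3.26) z [0.0748 0.0803 0.0836]
top pad 732 (array([544.4,  30.7]), array([73.2, 90.5]), 3.25) z [0.0333 0.0363 0.0379]
top caps 362 (array([546.6, -71.7]), array([64.4, 76.2]), 2.66) z [0.0906 0.0933 0.0966]
top rim far 1697 (array([669. , -17.3]), array([177.6, 231. ]), 0.11) z [0.0764 0.0804 0.0834]
scene blk top 211 (array([459.4, 302.9]), array([78.9, 69.1]), 11.03) z [0.0446 0.0481 0.0525]
scene post 29 (array([461.8, 302.1]), array([18.8, 16.9]), 19.98) z [0.0856 0.0954 0.0998]
scene sp plate 61 (array([ 516.6, -314.5]), array([21., 70.]), 57.18) z [0.0482 0.0508 0.0558]
scene sp tab top 51 (array([ 514.5, -319. ]), array([14.1, 40.3]), 63.72) z [0.0904 0.0984 0.1035]
scene sp all 331 (array([ 516.9, -316. ]), array([21.6, 73.2]), 59.0) z [0.0212 0.0516 0.1008]
scene rim 1555 (array([531.7, -21.3]), array([204.2, 231.4]), 3.73) z [0.0746 0.0784 0.0835]
scene pad 77 (array([507.6,  34.3]), array([21. , 80.1]), 2.66) z [0.0307 0.0348 0.0373]
scene caps 113 (array([549.4, -71.3]), array([66.9, 76.1]), 5.04) z [0.09   0.0917 0.0953]
scene rim far 818 (array([667.7, -17.8]), array([229.8, 175. ]), 89.81) z [0.0747 0.0784 0.0826]
```

>>> {"fn": "apply_moves", "kwargs": {"commands": [[0.035, -0.017, 0, 0, -1], [0.035, -0.017, 0, 0, -1], [0.035, -0.017, 0, 0, -1], [0.035, -0.017, 0, 0, -1], [0.035, -0.017, 0, 0, -1]], "squeeze": 60}}

```text
clock: 1.27
position: [0.3261, -0.4642, 0.23]
ee_rot: [0.989, 0.145, -0.002, 0.001]
ft_force: [1.1, -0.7, 0.2]
grip_width: 0.999
```

>>> {"fn": "apply_moves", "kwargs": {"commands": [[0.035, -0.017, 0, 0, -1], [0.035, -0.017, 0, 0, -1], [0.035, -0.017, 0, 0, -1], [0.035, -0.017, 0, 0, -1], [0.035, -0.017, 0, 0, -1]]}}

```text
clock: 1.68
position: [0.475, -0.3255, 0.2303]
ee_rot: [0.99, 0.144, -0.002, 0.003]
ft_force: [0.5, -0.1, 0.3]
grip_width: 1.003
```

>>> {"fn": "apply_moves", "kwargs": {"commands": [[0.0095, -0.039, 0, 0, -1], [0.0095, -0.039, 0, 0, -1], [0.0095, -0.039, 0, 0, -1], [0.0095, -0.039, 0, 0, -1], [0.0095, -0.039, 0, 0, -1]]}}

```text
clock: 2.1
position: [0.469, -0.1171, 0.2277]
ee_rot: [0.989, 0.145, -0.001, 0.002]
ft_force: [0.9, 0.3, 0.7]
grip_width: 0.998
```

>>> {"fn": "apply_moves", "kwargs": {"commands": [[0.011, -0.039, 0, 0, -1], [0.011, -0.039, 0, 0, -1], [0.011, -0.035, 0, 6, -1], [0, 0, 0, 0, -1]]}}

```text
clock: 2.43
position: [0.4663, 0.012, 0.2286]
ee_rot: [0.995, 0.095, 0.001, 0.002]
ft_force: [0.1, 0.3, -0.6]
grip_width: 1.001
```

```bash
cat >> h.py <<'E'
def wcloud(d,T):
    """world xyz per pixel of the fisheye wrist camera (depth along optical axis)"""
    c=camera_info("wrist");K=np.array(c["camera_matrix"]);v,u=np.indices(d.shape)
    a=(u-K[0,2])/K[0,0];b=(v-K[1,2])/K[1,1];r=np.hypot(a,b)+1e-9
    k=np.tan(np.minimum(r,1.4))/r*d
    p=np.stack([a*k,b*k,d,np.ones_like(d)],-1)
    return (p@(T@np.array(c["T_tool_cam"])).T)[...,:3]
def wlook(f=None):
    T,o=pose();im,d=shot("wrist",f);P=wcloud(d,T);P[d<=0]=np.nan
    print("tcp",np.round(o["position"],4),"yaw",round(np.degrees(np.arctan2(T[1,0],T[0,0])),2),"grip",round(o["grip_width"],3),"f",np.round(o["ft_force"],1))
    return im,d,P,T
def boxw(P,c,r,z0,z1,name):
    q=P[(np.hypot(P[...,0]-c[0],P[...,1]-c[1])<r)&(P[...,2]>z0)&(P[...,2]<z1)]
    if len(q)>8: print(name,len(q),rect(q),"z",np.round(np.percentile(q[:,2],[2,50,98]),4))
    return q
E
python3 - <<'E'
from h import *
im,d,P,T=wlook("pics/w1.png")
print(rect(boxw(P,(.545,-.02),.16,.074,.086,"rim")))
boxw(P,(.542,.03),.07,.03,.04,"pad");boxw(P,(.547,-.07),.06,.09,.1,"caps");boxw(P,(.547,-.07),.07,.084,.0885,"resid")
E
```

```text
tcp [0.4663 0.012  0.2286] yaw 10.9 grip 1.001 f [ 0.1  0.3 -0.6]
rim 26577 (array([529.6, -23.5]), array([203.3, 231.3]), 3.14) z [0.0752 0.0791 0.0847]
(array([529.6, -23.5]), array([203.3, 231.3]), 3.14)
pad 5745 (array([542.8,  28.6]), array([80. , 91.5]), 3.36) z [0.0337 0.0353 0.0373]
caps 2001 (array([548.5, -73.8]), array([64.5, 77.4]), 3.62) z [0.0903 0.0919 0.0934]
resid 1855 (array([548.4, -73.5]), array([73.5, 85.4]), 3.32) z [0.084  0.0846 0.0879]
```

View pics/w1.png

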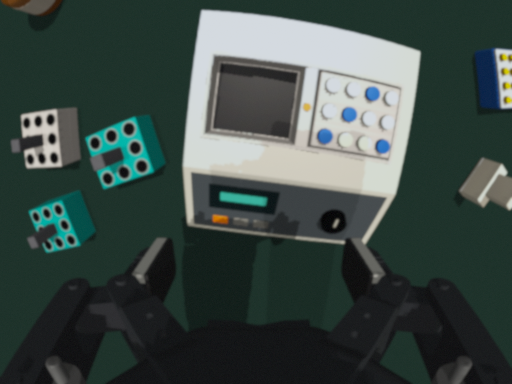

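>>> {"fn": "apply_moves", "kwargs": {"commands": [[0.006, -0.037, 0, 0, -1], [0.006, -0.037, 0, 0, -1], [0.006, -0.037, 0, 0, -1], [0.006, -0.037, 0, 0, -1], [0.006, -0.037, 0, 0, -1]]}}

```text
clock: 2.9
position: [0.463, 0.1895, 0.2276]
ee_rot: [0.996, 0.091, 0.002, 0.005]
ft_force: [-0.2, -0.3, 0.3]
grip_width: 0.998
```

>>> {"fn": "apply_moves", "kwargs": {"commands": [[0.006, -0.037, 0, 0, -1], [0.006, -0.037, 0, 0, -1], [0.006, -0.028, 0, 0, -1], [0, 0, 0, 0, -1]]}}

```text
clock: 3.23
position: [0.4625, 0.3006, 0.2266]
ee_rot: [0.996, 0.093, 0.002, 0.004]
ft_force: [-0.2, 0.6, 0.5]
grip_width: 1.004
```

Run:
```python
from h import *
im,d,P,T=wlook("pics/w2.png")
boxw(P,(.458,.302),.06,.044,.056,"blk top");boxw(P,(.458,.302),.04,.07,.11,"post");boxw(P,(.458,.302),.04,.097,.106,"post top")
```

```text
tcp [0.4625 0.3006 0.2266] yaw 10.7 grip 1.004 f [-0.2  0.6  0.5]
blk top 3495 (array([460. , 301.9]), array([72.5, 68.4]), 10.46) z [0.0476 0.0493 0.0508]
post 366 (array([460.2, 302.3]), array([16.2, 15.4]), 8.78) z [0.0717 0.0984 0.1001]
post top 255 (array([459.9, 302.3]), array([15.9, 15.1]), 10.77) z [0.0973 0.0988 0.1001]
```

>>> {"fn": "apply_moves", "kwargs": {"commands": [[-0.002, -0.002, 0.035, 0, -1], [0, 0, 0.035, 0, -1], [0, 0, 0.035, 0, -1], [0, 0, 0.03, 0, -1], [0, 0, 0.015, 0, -1]]}}

```text
clock: 3.7
position: [0.4692, 0.2921, 0.0748]
ee_rot: [0.996, 0.091, 0.007, 0.005]
ft_force: [0.1, -0.4, -0.7]
grip_width: 0.996
```

Run:
```python
from h import *
im,d,P,T=wlook("pics/w3.png")
boxw(P,(.459,.302),.06,.044,.056,"blk top");boxw(P,(.459,.302),.03,.07,.11,"post");print(T)
```

```text
tcp [0.4692 0.2921 0.0748] yaw 10.42 grip 0.996 f [ 0.1 -0.4 -0.7]
blk top 9695 (array([459.8, 302. ]), array([74.5, 68.3]), 10.15) z [0.0474 0.0492 0.0507]
post 1869 (array([458.1, 313. ]), array([16.4, 38.1]), 10.67) z [0.0716 0.0977 0.1047]
[[ 0.98342557  0.18070762  0.01479569  0.46923711]
 [ 0.18084738 -0.98347256 -0.00871515  0.29210596]
 [ 0.01297626  0.01124646 -0.99985256  0.0748483 ]
 [ 0.          0.          0.          1.        ]]
```

>>> {"fn": "apply_moves", "kwargs": {"commands": [[-0.0075, -0.0115, 0.0, 0, -1], [0, 0, 0.013, 0, -1], [0, 0, 0, 0, -1]]}}

```text
clock: 4.0
position: [0.4617, 0.2948, 0.0579]
ee_rot: [0.996, 0.088, 0.005, 0.008]
ft_force: [-0.4, -1.1, -0.4]
grip_width: 0.997
```

>>> {"fn": "apply_moves", "kwargs": {"commands": [[-0.001, -0.007, 0.0, 0, -1], [0, 0, 0, 0, -1]]}}

```text
clock: 4.17
position: [0.4611, 0.3002, 0.0584]
ee_rot: [0.996, 0.087, 0.005, 0.008]
ft_force: [-0.0, 0.9, 0.4]
grip_width: 1.001
```

Close (fingers centre the remaining 2 mm).

>>> {"fn": "apply_moves", "kwargs": {"commands": [[-0.001, -0.0025, 0.0, 0, -1], [0, 0, 0, 0, 1], [0, 0, 0, 0, 1], [0, 0, 0, 0, 1], [0, 0, 0, 0, 1]]}}

```text
clock: 4.58
position: [0.4618, 0.3027, 0.0606]
ee_rot: [0.996, 0.087, 0.007, 0.008]
ft_force: [-0.2, -0.2, -0.1]
grip_width: 0.454
```

>>> {"fn": "apply_moves", "kwargs": {"commands": [[0, 0, 0, 0, 1], [0, 0, 0, 0, 1], [0, 0, 0, 0, 1], [0, 0, 0, 0, 1], [0, 0, 0, 0, 1]]}}

```text
clock: 5.0
position: [0.462, 0.3028, 0.061]
ee_rot: [0.996, 0.086, 0.008, 0.007]
ft_force: [-0.2, 0.5, 0.9]
grip_width: 0.178
```

Run:
```python
from h import *
im,d,P,T=wlook("pics/w4.png")
boxw(P,(.459,.302),.06,.044,.056,"blk top")
```

```text
tcp [0.462  0.3028 0.061 ] yaw 9.93 grip 0.178 f [-0.2  0.5  0.9]
blk top 7682 (array([469.7, 302.5]), array([55.1, 68.3]), 10.33) z [0.0471 0.0494 0.0511]
```

>>> {"fn": "apply_moves", "kwargs": {"commands": [[0, 0, -0.01, 0, 1], [0, 0, -0.03, 0, 1], [0, 0, -0.035, 0, 1], [0, 0, -0.035, 0, 1], [0, 0, -0.035, 0, 1]]}}

```text
clock: 5.47
position: [0.4542, 0.3008, 0.2033]
ee_rot: [0.996, 0.087, -0.002, 0.011]
ft_force: [1.7, 0.2, -3.7]
grip_width: 0.178
```

>>> {"fn": "apply_moves", "kwargs": {"commands": [[0, 0, -0.01, 3.5, 1], [0, 0, 0, 3.5, 1], [0.005, 0.02, 0, 0, 1], [0.01, 0.037, 0, 0, 1], [0.01, 0.037, 0, 0, 1]]}}

```text
clock: 5.88
position: [0.4812, 0.2182, 0.2277]
ee_rot: [0.999, 0.032, 0.004, 0.006]
ft_force: [0.7, 0.2, -3.5]
grip_width: 0.185
```

>>> {"fn": "apply_moves", "kwargs": {"commands": [[0.009, 0.034, 0, 0, 1], [0.009, 0.034, 0, 0, 1], [0.009, 0.034, 0, 0, 1], [0.009, 0.034, 0, 0, 1], [0.009, 0.034, 0, 0, 1]]}}

```text
clock: 6.3
position: [0.536, 0.0444, 0.2326]
ee_rot: [0.999, 0.035, 0.004, 0.006]
ft_force: [1.4, 1.0, -3.7]
grip_width: 0.177
```

>>> {"fn": "apply_moves", "kwargs": {"commands": [[0.006, 0.025, 0, 0, 1], [0, 0, 0, 0, 1], [0, 0, 0, 0, 1]]}}

```text
clock: 6.55
position: [0.5443, 0.0084, 0.2331]
ee_rot: [1.0, 0.029, 0.002, 0.008]
ft_force: [-0.4, 2.1, -3.6]
grip_width: 0.177
```

Run:
```python
from h import *
im,d,P,T=wlook("pics/w5.png")
z=T[2,3]
q=boxw(P,T[:2,3],.06,z-.017,z-.003,"blk top");boxw(P,(.545,-.02),.17,.074,.086,"rim");boxw(P,(.547,-.07),.06,.09,.1,"caps")
print(np.round(T[:3,:3],4).tolist())
A=np.c_[q[:,:2],np.ones(len(q))];print("top slope",np.linalg.lstsq(A,q[:,2],rcond=None)[0])
```

```text
tcp [0.5443 0.0084 0.2331] yaw 3.29 grip 0.177 f [-0.4  2.1 -3.6]
blk top 7720 (array([552. ,   7.4]), array([55.3, 68.6]), 3.99) z [0.2193 0.2215 0.2234]
rim 18013 (array([529.6, -23.5]), array([202. , 231.3]), 3.37) z [0.0763 0.0792 0.0847]
caps 1540 (array([548.6, -73.7]), array([64.4, 76.3]), 2.86) z [0.0903 0.092  0.0934]
[[0.9983, 0.0574, 0.0052], [0.0574, -0.9982, -0.0152], [0.0043, 0.0155, -0.9999]]
top slope [-0.02650181 -0.01017865  0.23642894]
```

View pics/w5.png

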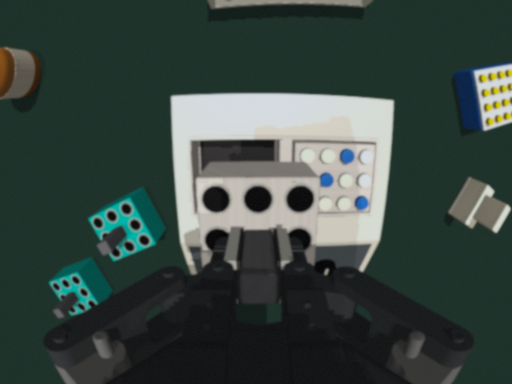

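>>> {"fn": "apply_moves", "kwargs": {"commands": [[0.0015, -0.018, 0, 0.5, 1], [0, 0, 0.025, 0, 1], [0, 0, 0.03, 0, 1], [0, 0, 0.02, 0, 1], [0, 0, 0, 0, 1]]}}

```text
clock: 7.02
position: [0.5443, 0.0322, 0.158]
ee_rot: [1.0, 0.028, 0.004, 0.007]
ft_force: [-1.3, -0.3, -4.0]
grip_width: 0.177
```

```bash
cat > chk.py <<'E'
from h import *
im,d,P,T=wlook()
z=T[2,3]
q=boxw(P,T[:2,3],.06,z-.022,z-.003,"blk top");r=boxw(P,(.545,-.02),.17,.074,.086,"rim")
H0=np.array([546.1,-22.8]);a=np.radians(3.3);u=np.array([np.cos(a),np.sin(a)]);v=np.array([-u[1],u[0]])
hq=(q[:,:2]*1000-H0);print("blk far edge hx",np.percentile(hq@u,[98,99.5]),"hy",np.percentile(hq@v,[.5,2,98,99.5]))
hr=(r[:,:2]*1000-H0);print("rim hx max",np.percentile(hr@u,99.5),"hy",np.percentile(hr@v,[.5,99.5]),"tcp h",(T[:2,3]*1000-H0)@u,(T[:2,3]*1000-H0)@v)
print(np.round(T[:3,2],4))
E
python3 chk.py
```

```text
tcp [0.5443 0.0322 0.158 ] yaw 3.18 grip 0.177 f [-1.3 -0.3 -4. ]
blk top 7932 (array([552.1,  31.2]), array([55.2, 68.5]), 3.94) z [0.1395 0.1463 0.1484]
rim 29452 (array([529.9, -23.8]), array([202.4, 231.7]), 3.23) z [0.0774 0.0792 0.0847]
blk far edge hx [36.0310916  36.26278206] hy [20.0173844  20.80984155 86.12861742 86.99172071]
rim hx max 84.52945094348536 hy [-113.67331352  114.6264834 ] tcp h 1.3393654626226852 54.999698748445894
[ 0.0085 -0.0142 -0.9999]
```

>>> {"fn": "apply_moves", "kwargs": {"commands": [[0.0008, 0.006, 0.008, 0.3, 1], [0, 0, 0.005, 0, 1], [0, 0, 0, 0, 1]]}}

```text
clock: 7.32
position: [0.5475, 0.0282, 0.1497]
ee_rot: [1.0, 0.026, 0.007, 0.007]
ft_force: [-0.5, 0.8, -3.8]
grip_width: 0.182
```

```bash
python3 chk.py
```

```text
tcp [0.5475 0.0282 0.1497] yaw 3.04 grip 0.182 f [-0.5  0.8 -3.8]
blk top 7951 (array([555.3,  27. ]), array([55. , 68.5]), 3.18) z [0.1311 0.1381 0.1401]
rim 30617 (array([530.6, -23.7]), array([200.9, 231.5]), 3.26) z [0.0774 0.0792 0.0848]
blk far edge hx [39.14254933 39.36695253] hy [15.8080952  16.61134139 81.97859191 82.79726074]
rim hx max 84.23728185024379 hy [-113.65598197  114.59023075] tcp h 4.359429334321362 50.8293731723596
[ 0.0141 -0.0134 -0.9998]
```

>>> {"fn": "apply_moves", "kwargs": {"commands": [[-0.003, 0, 0.0, 0, 1], [0, 0, 0, 0, 1], [0, 0, 0, 0, 1]]}}

```text
clock: 7.62
position: [0.5454, 0.0277, 0.152]
ee_rot: [1.0, 0.026, 0.008, 0.007]
ft_force: [0.5, 0.3, -3.8]
grip_width: 0.178
```

```bash
python3 chk.py
```

```text
tcp [0.5454 0.0277 0.152 ] yaw 2.99 grip 0.178 f [ 0.5  0.3 -3.8]
blk top 7948 (array([553.1,  26.7]), array([55.2, 68.2]), 3.26) z [0.1337 0.1404 0.1424]
rim 30541 (array([530.2, -23.4]), array([201.3, 231.4]), 3.12) z [0.0773 0.0792 0.0848]
blk far edge hx [37.03800874 37.25556037] hy [15.40904108 16.30590578 81.54972408 82.46804562]
rim hx max 84.26757783634324 hy [-113.70968665  114.61921411] tcp h 2.201647194984446 50.46618223767142
[ 0.017  -0.0137 -0.9998]
```

>>> {"fn": "apply_moves", "kwargs": {"commands": [[-0.001, 0, 0.012, 0, 1], [-0.0007, 0, 0.012, 0, 1], [-0.0003, 0, 0.003, 0, 1]]}}

```text
clock: 7.92
position: [0.5446, 0.0272, 0.124]
ee_rot: [1.0, 0.026, 0.01, 0.007]
ft_force: [-1.0, -1.0, -3.1]
grip_width: 0.177
```

```bash
python3 chk.py
```

```text
tcp [0.5446 0.0272 0.124 ] yaw 2.97 grip 0.177 f [-1.  -1.  -3.1]
blk top 7944 (array([552.6,  25.9]), array([55.1, 68.4]), 2.96) z [0.1056 0.1125 0.1144]
rim 37282 (array([544.6, -22.7]), array([172.7, 231.7]), 3.26) z [0.0768 0.0792 0.0848]
blk far edge hx [36.29059992 36.49035374] hy [14.94524626 15.75756825 81.03186516 81.87885026]
rim hx max 84.26854720623366 hy [-113.61035693  114.35089113] tcp h 1.4040979130279314 49.965824733394925
[ 0.02   -0.014  -0.9997]
```

>>> {"fn": "apply_moves", "kwargs": {"commands": [[0, 0, 0.01, 0, 1], [-0.0005, 0, 0.01, 0, 1], [0, 0, 0.004, 0, 1]]}}

```text
clock: 8.22
position: [0.5444, 0.0269, 0.0975]
ee_rot: [1.0, 0.026, 0.009, 0.007]
ft_force: [-1.0, -0.0, -3.2]
grip_width: 0.181
```

```bash
python3 chk.py
```

```text
tcp [0.5444 0.0269 0.0975] yaw 2.98 grip 0.181 f [-1.  -0.  -3.2]
blk top 16710 (array([547.7,  25.6]), array([118.1, 113.1]), 53.76) z [0.0773 0.0804 0.0874]
rim 47918 (array([545.2, -22.9]), array([171.7, 231.5]), 3.27) z [0.0774 0.0793 0.0858]
blk far edge hx [57.59385431 59.8334102 ] hy [ -8.58888108  -5.78511434 105.07463812 107.90786411]
rim hx max 84.32764652039126 hy [-113.40686963  114.33788665] tcp h 1.1200354652329316 49.70540623984941
[ 0.0192 -0.0138 -0.9997]
```

>>> {"fn": "apply_moves", "kwargs": {"commands": [[0, 0, 0.002, 0, 1], [0, 0, 0.001, 0, 1]]}}

```text
clock: 8.43
position: [0.5452, 0.0266, 0.0959]
ee_rot: [1.0, 0.026, 0.01, 0.007]
ft_force: [-8.6, -0.3, 14.8]
grip_width: 0.175
```

>>> {"fn": "apply_moves", "kwargs": {"commands": [[-0.0003, 0.004, -0.0008, 0, 1], [0, 0.004, 0, 0, 1], [0, 0, 0, 0, 1]]}}

```text
clock: 8.68
position: [0.546, 0.0193, 0.0978]
ee_rot: [1.0, 0.026, 0.011, 0.007]
ft_force: [-0.5, 1.0, -3.6]
grip_width: 0.181
```

>>> {"fn": "apply_moves", "kwargs": {"commands": [[-0.0006, 0.002, 0.0015, 0, 1], [-0.0003, 0.002, 0.001, 0, 1]]}}

```text
clock: 8.85
position: [0.5461, 0.0188, 0.0961]
ee_rot: [1.0, 0.027, 0.012, 0.005]
ft_force: [-1.6, 8.9, 1.0]
grip_width: 0.18
```

>>> {"fn": "apply_moves", "kwargs": {"commands": [[-0.0005, 0.0015, 0.0015, 0, 1], [-0.0003, 0.0015, 0.001, 0, 1]]}}

```text
clock: 9.02
position: [0.5469, 0.019, 0.0957]
ee_rot: [1.0, 0.028, 0.014, 0.003]
ft_force: [-3.8, 6.4, 6.2]
grip_width: 0.181
```

Run:
```python
from h import *
im,d,P,T=wlook("pics/w6.png")
H0=np.array([546.1,-22.8]);a=np.radians(3.3);u=np.array([np.cos(a),np.sin(a)]);v=np.array([-u[1],u[0]])
h=P[...,:2]*1000-H0;hx=h@u;hy=h@v
m=(hy>-4)&(hy<85)&(hx>15)&(hx<39.5)&(P[...,2]>.0818)&(P[...,2]<.092)
q=P[m];print(len(q),rect(q),np.percentile(hx[m],[1,99]),np.percentile(hy[m],[.5,2,98,99.5]),np.percentile(q[:,2],[2,50,98]))
A=np.c_[hx[m],hy[m],np.ones(m.sum())];print("slope",np.linalg.lstsq(A,q[:,2]*1000,rcond=None)[0], "tcp h",(T[:2,3]*1000-H0)@u,(T[:2,3]*1000-H0)@v,T[:3,2])
```

```text
tcp [0.5469 0.019  0.0957] yaw 3.25 grip 0.181 f [-3.8  6.4  6.2]
4869 (array([570.2,  18.8]), array([22.9, 68.1]), 3.29) [15.25380536 37.57707666] [ 6.87845395  7.96132437 72.35713893 73.44747139] [0.08271186 0.08424106 0.0856219 ]
slope [-1.42133835e-02  2.97232353e-05  8.46064299e+01] tcp h 3.210332126388915 41.6500166285598 [ 0.02718159 -0.00499703 -0.99961802]
```

>>> {"fn": "apply_moves", "kwargs": {"commands": [[0, 0.0005, 0.0005, 0, 0.2], [0, 0, 0.0005, 0, 0.2], [0, 0, 0.0005, 0, 0.2], [0, 0, 0, 0, 0.2]]}}

```text
clock: 9.4
position: [0.5483, 0.0178, 0.0951]
ee_rot: [0.999, 0.028, 0.015, 0.003]
ft_force: [-0.3, -0.0, 0.6]
grip_width: 0.403
```

>>> {"fn": "apply_moves", "kwargs": {"commands": [[0, 0, -0.01, 0, 0.2], [0, 0, -0.03, 0, 0.2], [0, 0, -0.035, 0, 0.2], [0, 0, -0.035, 0, 0.2], [0, 0, -0.03, 0, -1]]}}

```text
clock: 9.82
position: [0.5399, 0.0172, 0.2355]
ee_rot: [1.0, 0.028, 0.009, 0.003]
ft_force: [1.2, -0.0, 0.1]
grip_width: 0.526
```

```bash
cat > blk.py <<'E'
from h import *
H0=np.array([546.1,-22.8]);a=np.radians(3.3);u=np.array([np.cos(a),np.sin(a)]);v=np.array([-u[1],u[0]])
def blk(P):
    h=P[...,:2]*1000-H0;hx=h@u;hy=h@v
    m=(hy>-4)&(hy<85)&(abs(hx)<39.5)&(P[...,2]>.0818)&(P[...,2]<.092)
    q=P[m];print(len(q),rect(q),"hx",np.percentile(hx[m],[.5,2,98,99.5]),"hy",np.percentile(hy[m],[.5,2,98,99.5]),"z",np.percentile(q[:,2],[2,50,98]))
    A=np.c_[hx[m],hy[m],np.ones(m.sum())];print("slope",np.linalg.lstsq(A,q[:,2]*1000,rcond=None)[0])
    m=(hy>-4)&(hy<85)&(abs(hx)<39.5)&(P[...,2]>.13)&(P[...,2]<.14)
    print("post top",m.sum(),np.nanmedian(hx[m]),np.nanmedian(hy[m]),np.nanmedian(P[m][:,2]) if m.any() else '')
E
python3 - <<'E'
from blk import *
im,d,P,T=wlook("pics/w7.png");blk(P);print(T[:3,2])
E
```

```text
tcp [0.5399 0.0172 0.2355] yaw 3.23 grip 0.526 f [ 1.2 -0.   0.1]
4156 (array([545.2,  13.5]), array([72.6, 76.5]), 3.19) hx [-34.81912428 -33.60873298  36.45453746  37.37264816] hy [ 6.57246271  7.70675946 72.95366688 73.88417506] z [0.08269321 0.08423604 0.08589185]
slope [1.70956858e-03 2.02389789e-04 8.42437915e+01]
post top 336 1.9006893558511178 40.00917159537055 0.13365346554583468
[ 0.01769072 -0.00512347 -0.99983038]
```

View pics/w7.png

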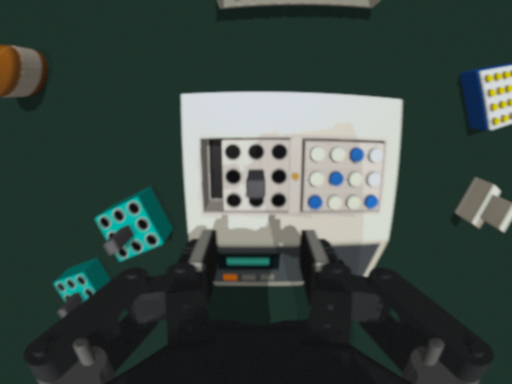

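>>> {"fn": "apply_moves", "kwargs": {"commands": [[-0.005, 0.037, 0, 0, -1], [-0.005, 0.037, 0, 0, -1], [-0.005, 0.037, 0, 0, -1], [-0.005, 0.037, 0, 0, -1], [-0.005, 0.037, 0, 0, -1]]}}

```text
clock: 10.28
position: [0.5316, -0.1643, 0.2519]
ee_rot: [0.999, 0.037, 0.02, 0.003]
ft_force: [0.9, -0.7, -0.7]
grip_width: 0.998
```

>>> {"fn": "apply_moves", "kwargs": {"commands": [[-0.005, 0.037, 0, 0, -1], [-0.005, 0.037, 0, 0, -1], [-0.005, 0.037, 0, 0, -1], [0, 0, 0, 7, -1], [0, 0, 0, 7, -1]]}}

```text
clock: 10.7
position: [0.5202, -0.2931, 0.255]
ee_rot: [0.996, -0.09, 0.021, 0.003]
ft_force: [0.6, 0.9, 0.8]
grip_width: 0.999
```

>>> {"fn": "apply_moves", "kwargs": {"commands": [[0, 0, 0, 7, -1], [0, 0, 0, 7, -1], [0, 0, 0, 0, -1]]}}

```text
clock: 10.95
position: [0.5187, -0.2965, 0.256]
ee_rot: [0.976, -0.216, 0.022, 0.001]
ft_force: [0.4, 0.1, -0.1]
grip_width: 1.002
```

```bash
cat > sp.py <<'E'
from h import *
im,d,P,T=wlook()
boxw(P,(.513,-.318),.05,.092,.107,"tab top");boxw(P,(.513,-.318),.05,.048,.057,"plate top");print(T[:3,2])
E
python3 sp.py
```

```text
tcp [ 0.5187 -0.2965  0.256 ] yaw -25.0 grip 1.002 f [ 0.4  0.1 -0.1]
tab top 448 (array([ 514.5, -321.9]), array([12.1, 38.5]), 63.66) z [0.0936 0.1008 0.1023]
plate top 366 (array([ 515. , -321.3]), array([18.5, 64.9]), 63.22) z [0.0494 0.051  0.0535]
[ 0.04199168 -0.01169873 -0.99904947]
```

>>> {"fn": "apply_moves", "kwargs": {"commands": [[0.007, 0.025, 0.01, 1, -1], [-0.001, 0, 0.035, 0, -1], [-0.001, 0, 0.035, 0, -1], [-0.001, 0, 0.03, 0, -1], [0, 0, 0, 0, -1]]}}

```text
clock: 11.42
position: [0.5193, -0.3231, 0.1473]
ee_rot: [0.978, -0.209, 0.026, 0.003]
ft_force: [-0.0, 0.9, 0.4]
grip_width: 0.999
```

```bash
python3 sp.py
```

```text
tcp [ 0.5193 -0.3231  0.1473] yaw -24.1 grip 0.999 f [-0.   0.9  0.4]
tab top 987 (array([ 514.5, -321.6]), array([12. , 40.5]), 64.05) z [0.0956 0.1008 0.1021]
plate top 764 (array([ 514.2, -321.6]), array([20.1, 65.9]), 63.8) z [0.0494 0.0509 0.0525]
[ 0.04986543 -0.01607865 -0.99862651]
```

>>> {"fn": "apply_moves", "kwargs": {"commands": [[-0.005, 0.001, 0.01, 2.5, -1], [-0.0015, 0, 0.03, 0, -1], [-0.0015, 0, 0.03, 0, -1], [-0.001, 0, 0.014, 0, -1], [0, 0, 0, 0, -1]]}}

```text
clock: 11.88
position: [0.5231, -0.3251, 0.0773]
ee_rot: [0.974, -0.224, 0.035, 0.005]
ft_force: [-0.5, -0.8, -0.3]
grip_width: 0.996
```

```bash
python3 sp.py
```

```text
tcp [ 0.5231 -0.3251  0.0773] yaw -25.94 grip 0.996 f [-0.5 -0.8 -0.3]
tab top 2796 (array([ 515.3, -320. ]), array([91.2, 40.6]), 63.16) z [0.0928 0.1007 0.1062]
plate top 1325 (array([ 514.6, -321.8]), array([20.2, 66.3]), 63.49) z [0.0495 0.0509 0.0544]
[ 0.06635495 -0.02584208 -0.99746138]
```

>>> {"fn": "apply_moves", "kwargs": {"commands": [[-0.008, 0.0005, 0.008, 0, -1], [-0.001, 0, 0.006, 0, -1], [0, 0, 0, 0, -1]]}}

```text
clock: 12.18
position: [0.5191, -0.3236, 0.0697]
ee_rot: [0.974, -0.223, 0.04, 0.007]
ft_force: [-0.5, 0.2, -0.5]
grip_width: 0.999
```

```bash
python3 sp.py
```

```text
tcp [ 0.5191 -0.3236  0.0697] yaw -25.78 grip 0.999 f [-0.5  0.2 -0.5]
tab top 3335 (array([ 515. , -320.7]), array([92.6, 40.5]), 68.77) z [0.0927 0.1007 0.1062]
plate top 1400 (array([ 514.6, -321.8]), array([20.2, 66.2]), 63.8) z [0.0494 0.0509 0.0547]
[ 0.07474677 -0.03096318 -0.99672173]
```

>>> {"fn": "apply_moves", "kwargs": {"commands": [[-0.003, 0.0005, 0.01, 0, 1], [-0.001, 0, 0.002, 0, 1], [0, 0, 0, 0, 1], [0, 0, 0, 0, 1], [0, 0, 0, 0, 1]]}}

```text
clock: 12.65
position: [0.5169, -0.3234, 0.0586]
ee_rot: [0.974, -0.223, 0.041, 0.007]
ft_force: [-0.6, -0.3, 0.0]
grip_width: 0.304
```

```bash
python3 sp.py
```

```text
tcp [ 0.5169 -0.3234  0.0586] yaw -25.76 grip 0.304 f [-0.6 -0.3  0. ]
tab top 4352 (array([ 515.7, -323.4]), array([86.3, 36.8]), 60.99) z [0.0931 0.1008 0.1065]
plate top 1564 (array([ 514.4, -321.6]), array([20. , 66.9]), 63.05) z [0.0495 0.0509 0.0541]
[ 0.07711219 -0.03278888 -0.99648312]
```

>>> {"fn": "apply_moves", "kwargs": {"commands": [[0, 0, 0, 0, 1], [0, 0, 0, 0, 1], [0, 0, 0, 0, 1]], "squeeze": 60}}

```text
clock: 12.95
position: [0.517, -0.3235, 0.0587]
ee_rot: [0.974, -0.223, 0.041, 0.007]
ft_force: [0.6, -0.3, -1.7]
grip_width: 0.131
```

>>> {"fn": "apply_moves", "kwargs": {"commands": [[0, 0, -0.02, 0, 1], [0, 0, -0.035, 0, 1], [0, 0, -0.035, 0, 1], [0, 0, -0.035, 0, 1], [0, 0, -0.02, 0, 1]]}}

```text
clock: 13.37
position: [0.5018, -0.3161, 0.2011]
ee_rot: [0.974, -0.222, 0.034, 0.005]
ft_force: [0.1, -0.6, -0.6]
grip_width: 0.135
```

Run:
```python
from h import *
im,d,P,T=wlook("pics/w8.png");z=T[2,3]
q=boxw(P,T[:2,3],.06,z-.022,z-.003,"plate top");print(np.round(T[:3,:3],4).tolist())
a=np.radians(-25.8);A=np.c_[(q[:,:2]-T[:2,3])@np.array([[np.cos(a),-np.sin(a)],[np.sin(a),np.cos(a)]]),np.ones(len(q))]
print(np.linalg.lstsq(A,q[:,2],rcond=None)[0])
```

```text
tcp [ 0.5018 -0.3161  0.2011] yaw -25.71 grip 0.135 f [ 0.1 -0.6 -0.6]
plate top 1312 (array([ 518.7, -325.2]), array([19.9, 22. ]), 63.83) z [0.1811 0.193  0.1956]
[[0.8988, -0.4335, 0.0651], [-0.4329, -0.9011, -0.0241], [0.0691, -0.0065, -0.9976]]
[-0.22600333  0.00387487  0.19727689]
```

View pics/w8.png

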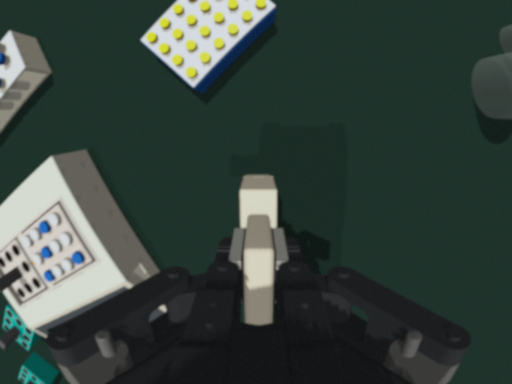

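Run:
```python
from h import *
im,d,P,T=wlook();z=T[2,3]
L=(P-T[:3,3])@T[:3,:3]
m=(abs(L[...,1])<.008)&(abs(L[...,0])<.06)&(P[...,2]>.1)&(L[...,2]>-.02)
for a in np.arange(-.03,.06,.004):
    k=m&(abs(L[...,0]-a)<.002)
    if k.any(): print(round(a,3),k.sum(),"worldz",np.round(np.percentile(P[k][:,2],[5,50,95]),4))
```

```text
tcp [ 0.503  -0.3168  0.2045] yaw -25.72 grip 0.132 f [ 2.2 -1.9  2.4]
0.006 1 worldz [0.1966 0.1966 0.1966]
0.01 49 worldz [0.1959 0.197  0.2227]
0.014 169 worldz [0.1959 0.2092 0.2234]
0.018 607 worldz [0.196  0.2067 0.2239]
0.022 215 worldz [0.1956 0.1966 0.1976]
0.026 460 worldz [0.1487 0.1797 0.1973]
0.03 225 worldz [0.1826 0.1929 0.1971]
```

>>> {"fn": "apply_moves", "kwargs": {"commands": [[0, 0, -0.02, -7.1, 1], [0, 0, -0.015, -7.1, 1], [0, 0, 0, -7.1, 1], [0, 0, 0, -7.1, 1]]}}

```text
clock: 13.8
position: [0.4991, -0.315, 0.2347]
ee_rot: [0.999, 0.026, 0.032, 0.013]
ft_force: [-0.2, 0.0, -2.4]
grip_width: 0.129
```

>>> {"fn": "apply_moves", "kwargs": {"commands": [[0.006, -0.037, 0, 0, 1], [0.006, -0.037, 0, 0, 1], [0.006, -0.037, 0, 0, 1], [0.006, -0.037, 0, 0, 1], [0.006, -0.037, 0, 0, 1]]}}

```text
clock: 14.22
position: [0.5143, -0.1327, 0.224]
ee_rot: [0.999, 0.024, 0.028, 0.013]
ft_force: [1.3, 0.2, -1.8]
grip_width: 0.132
```

>>> {"fn": "apply_moves", "kwargs": {"commands": [[0.0075, -0.037, -0.003, 0, 1], [0.0075, -0.037, -0.003, 0, 1], [0.0075, -0.037, -0.003, 0, 1], [0.0075, -0.037, -0.003, 0, 1], [0.0075, -0.037, -0.003, 0, 1]]}}

```text
clock: 14.63
position: [0.5384, 0.0628, 0.2298]
ee_rot: [0.999, 0.024, 0.024, 0.013]
ft_force: [1.0, 0.8, -2.2]
grip_width: 0.13
```

```bash
cat > gap.py <<'E'
from blk import *
def gap(f=None):
    im,d,P,T=wlook(f);z=T[2,3];print("R",np.round(T[:3,:2],3).tolist(),np.round(T[:3,2],4))
    L=(P-T[:3,3])@T[:3,:3]
    h=P[...,:2]*1000-H0;hx=h@u;hy=h@v
    t=(T[:2,3]*1000-H0);print("tcp h",t@u,t@v)
    m=(abs(L[...,1])<.013)&(abs(L[...,0]-.03)<.02)&(abs(P[...,2]-(z-.008))<.007)
    if m.sum()>20:
        q=P[m];print("plate top",m.sum(),rect(q),"hx",np.percentile(hx[m],[1,99]),"hy",np.percentile(hy[m],[1,50,99]),"z",np.percentile(q[:,2],[5,50,95]))
    blk(P)
    # gap: pixels below rim between block and outer wall
    m=(hy>66)&(hy<104)&(abs(hx)<36)&(P[...,2]>.03)&(P[...,2]<.038)
    if m.sum()>10: print("gap floor",m.sum(),"hx",np.percentile(hx[m],[1,99]),"hy",np.percentile(hy[m],[1,99]))
    m=(hy>85)&(hy<140)&(abs(hx)<38)&(P[...,2]>.077)&(P[...,2]<.083)
    if m.sum()>10: print("outer rim hy",m.sum(),np.percentile(hy[m],[1,99]))
if __name__=="__main__":
    import sys;gap(sys.argv[1] if len(sys.argv)>1 else None)
E
python3 gap.py pics/w9.png
```

```text
tcp [0.5384 0.0628 0.2298] yaw 2.75 grip 0.13 f [ 1.   0.8 -2.2]
R [[0.998, 0.047], [0.048, -0.999], [0.047, 0.027]] [ 0.0481 -0.025  -0.9985]
tcp h -2.776255715838242 85.92021088464071
plate top 1182 (array([558.3,  62.1]), array([18.8, 19.8]), 2.62) hx [ 8.17779976 26.38118134] hy [74.29115565 84.01007998 93.83222068] z [0.21957756 0.22131741 0.22380626]
3593 (array([544.8,  14.2]), array([73.9, 72.7]), 4.09) hx [-35.38180357 -34.07573087  36.86534584  37.07062651] hy [ 7.20073304  8.00713808 71.48405859 73.40625577] z [0.08276871 0.08425259 0.08603215]
slope [6.28869792e-04 1.25154262e-03 8.42512046e+01]
post top 338 1.4073886421179225 41.33187305725964 0.13363865380557177
gap floor 617 hx [2.74014954e-02 3.52156345e+01] hy [74.40694095 96.41374816]
outer rim hy 1224 [ 96.79440385 115.14862317]
```

View pics/w9.png

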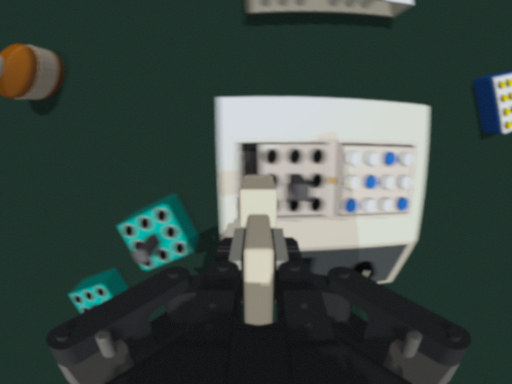

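>>> {"fn": "apply_moves", "kwargs": {"commands": [[0.001, -0.0015, 0.025, -0.6, 1], [0.001, -0.0015, 0.025, 0, 1], [0.0005, -0.0015, 0.022, 0, 1]]}}

```text
clock: 14.93
position: [0.5457, 0.0833, 0.1587]
ee_rot: [0.999, 0.039, 0.028, 0.009]
ft_force: [1.3, -0.2, -1.3]
grip_width: 0.132
```

```bash
python3 gap.py
```

```text
tcp [0.5457 0.0833 0.1587] yaw 4.47 grip 0.132 f [ 1.3 -0.2 -1.3]
R [[0.995, 0.077], [0.078, -0.997], [0.054, 0.021]] [ 0.0559 -0.0167 -0.9983]
tcp h 5.716422535788485 105.91396616418105
plate top 1181 (array([565.7,  83.2]), array([18.8, 19.8]), 4.78) hx [16.6486326 34.921508 ] hy [ 94.88301679 104.7668446  114.41877436] z [0.1483709  0.15035831 0.15205152]
5673 (array([544.7,  14.9]), array([74.8, 74.2]), 3.02) hx [-35.56615282 -34.28379613  36.78467565  37.4759606 ] hy [ 7.02833355  8.14776241 73.49846242 74.41796137] z [0.08266925 0.08424746 0.08596918]
slope [-1.15495428e-03 -1.04539921e-04  8.42950502e+01]
post top 552 1.949688276963256 41.5898925271872 0.1337755076532628
gap floor 905 hx [-32.67621152  32.60880955] hy [73.90269942 93.20787871]
outer rim hy 257 [ 96.50894498 114.92554314]
```

>>> {"fn": "apply_moves", "kwargs": {"commands": [[-0.002, 0.01, 0, 1.2, 1], [0, 0.008, 0, 0, 1], [0, 0, 0, 0, 1]]}}

```text
clock: 15.23
position: [0.5405, 0.0629, 0.1519]
ee_rot: [0.999, 0.028, 0.021, 0.009]
ft_force: [0.7, -0.5, -2.0]
grip_width: 0.131
```

```bash
python3 gap.py
```

```text
tcp [0.5405 0.0629 0.1519] yaw 3.22 grip 0.131 f [ 0.7 -0.5 -2. ]
R [[0.998, 0.055], [0.056, -0.998], [0.042, 0.019]] [ 0.0432 -0.0165 -0.9989]
tcp h -0.6672335797062258 85.8925937964589
plate top 1179 (array([560.4,  62.4]), array([18.9, 19.8]), 3.21) hx [10.16070808 28.38858249] hy [74.52010768 84.26112153 94.03416756] z [0.14123271 0.14330824 0.14593036]
5806 (array([544.4,  18. ]), array([73.8, 85.9]), 3.73) hx [-35.1600249  -33.5662499   36.68530637  37.38866583] hy [ 7.0851545   7.99716226 70.70993446 73.07645859] z [0.08278456 0.08426876 0.0860666 ]
slope [-8.75200172e-04  2.50837473e-03  8.42260278e+01]
post top 705 2.45381165134628 41.873211465492965 0.13372329663326968
gap floor 527 hx [14.92613191 33.58111267] hy [74.29392757 96.53279488]
outer rim hy 1909 [ 97.06977632 115.20249772]
```

>>> {"fn": "apply_moves", "kwargs": {"commands": [[0.003, -0.0018, 0.003, 0, 1], [0, 0, 0, 0, 1]]}}

```text
clock: 15.45
position: [0.5449, 0.0643, 0.1512]
ee_rot: [0.999, 0.027, 0.023, 0.009]
ft_force: [-0.1, 0.3, -1.5]
grip_width: 0.133
```

```bash
python3 gap.py | grep -v slope
```

```text
tcp [0.5449 0.0643 0.1512] yaw 3.07 grip 0.133 f [-0.1  0.3 -1.5]
R [[0.998, 0.053], [0.053, -0.998], [0.046, 0.019]] [ 0.0469 -0.0168 -0.9988]
tcp h 3.841591293274205 87.03554491489605
plate top 1186 (array([564.7,  63.7]), array([19. , 19.8]), 2.42) hx [14.77170378 32.91710225] hy [75.61508816 85.36266379 95.12117962] z [0.14066956 0.14265008 0.14528412]
5685 (array([544.3,  19.1]), array([74.2, 84.2]), 3.92) hx [-35.23438849 -33.65871097  36.96341936  37.59172457] hy [ 6.93713862  7.99062788 70.37568585 73.32816068] z [0.08272702 0.08428099 0.08604643]
post top 685 2.5745314313278773 42.159586687011014 0.13383121149020114
gap floor 330 hx [20.5618308  32.31192929] hy [74.45310263 95.86853505]
outer rim hy 1660 [ 96.87985409 115.28304286]
```

>>> {"fn": "apply_moves", "kwargs": {"commands": [[-0.0008, -0.0005, 0.012, -0.3, 1], [-0.0007, -0.0003, 0.012, 0, 1], [0, 0, 0, 0, 1]]}}

```text
clock: 15.75
position: [0.5454, 0.0652, 0.1266]
ee_rot: [0.999, 0.03, 0.025, 0.009]
ft_force: [-0.2, -0.3, -1.7]
grip_width: 0.135
```

```bash
python3 gap.py | grep -v slope
```

```text
tcp [0.5454 0.0652 0.1266] yaw 3.43 grip 0.135 f [-0.2 -0.3 -1.7]
R [[0.997, 0.059], [0.06, -0.998], [0.049, 0.02]] [ 0.0502 -0.0166 -0.9986]
tcp h 4.395172391249222 87.8627531217952
plate top 1181 (array([565.4,  64.7]), array([18.8, 19.7]), 2.82) hx [15.4106376  33.51832934] hy [76.5432394  86.30502326 96.05028564] z [0.11609781 0.11817576 0.12072634]
6639 (array([544.4,  18.4]), array([74.7, 85.3]), 4.51) hx [-34.92838985 -31.93065702  36.9953531   37.55356908] hy [ 6.95989204  7.9174732  72.62813858 77.72319326] z [0.08269858 0.0842658  0.08630223]
post top 1013 4.616827421444099 43.785575847754735 0.13386179923956962
gap floor 205 hx [25.29335301 31.9462511 ] hy [74.17821206 96.06922424]
outer rim hy 1767 [ 94.51230745 115.16577765]
```

>>> {"fn": "apply_moves", "kwargs": {"commands": [[-0.0007, 0.001, 0.012, 0, 1], [-0.0007, 0, 0.01, 0, 1], [0, 0, 0, 0, 1]]}}

```text
clock: 16.05
position: [0.5454, 0.0641, 0.1032]
ee_rot: [0.999, 0.03, 0.025, 0.009]
ft_force: [-0.4, -1.0, -2.2]
grip_width: 0.134
```

```bash
python3 gap.py | grep -v slope
```

```text
tcp [0.5454 0.0641 0.1032] yaw 3.48 grip 0.134 f [-0.4 -1.  -2.2]
R [[0.997, 0.06], [0.061, -0.998], [0.05, 0.019]] [ 0.0506 -0.0163 -0.9986]
tcp h 4.255338699580668 86.81176263884626
plate top 1181 (array([565.3,  63.8]), array([18.9, 19.8]), 3.97) hx [15.10780748 33.4059137 ] hy [75.51089152 85.27740607 95.01743067] z [0.09286777 0.09476424 0.09709419]
7412 (array([546.4,  18.6]), array([70.8, 87. ]), 3.02) hx [-24.62146772 -20.4649526   37.0873585   37.59277497] hy [ 7.16298457  8.10147567 73.25965066 78.82329876] z [0.08274108 0.08425435 0.08709645]
post top 820 8.51254045294371 67.42760160251476 0.1338592389403645
gap floor 93 hx [24.6596812  32.02719643] hy [74.6331416  96.53237311]
outer rim hy 2114 [ 90.3158206  115.22825037]
```

>>> {"fn": "apply_moves", "kwargs": {"commands": [[-0.0004, 0, 0.006, 0, 1], [-0.0002, 0, 0.003, 0, 1]]}}

```text
clock: 16.27
position: [0.5457, 0.0641, 0.0947]
ee_rot: [0.999, 0.03, 0.026, 0.009]
ft_force: [-0.1, -0.1, -2.6]
grip_width: 0.131
```

>>> {"fn": "apply_moves", "kwargs": {"commands": [[0, 0, 0.0015, 0, 1], [0, 0, 0.0015, 0, 1]]}}

```text
clock: 16.43
position: [0.5463, 0.0644, 0.0943]
ee_rot: [0.999, 0.03, 0.026, 0.01]
ft_force: [-13.4, -2.6, 24.5]
grip_width: 0.134
```

>>> {"fn": "apply_moves", "kwargs": {"commands": [[0, 0.0015, 0.0005, 0, 1], [0, 0.0015, 0.0003, 0, 1]]}}

```text
clock: 16.6
position: [0.5466, 0.0635, 0.0947]
ee_rot: [0.999, 0.031, 0.026, 0.009]
ft_force: [-1.9, 6.2, -1.7]
grip_width: 0.13
```

>>> {"fn": "apply_moves", "kwargs": {"commands": [[-0.0003, 0.002, 0.0012, 0, 1], [-0.0003, 0.0025, 0.0012, 0, 1]]}}

```text
clock: 16.77
position: [0.5468, 0.0632, 0.0943]
ee_rot: [0.999, 0.032, 0.027, 0.006]
ft_force: [-8.5, 7.5, 16.1]
grip_width: 0.133
```

```bash
python3 - <<'E'
from h import *
import time
im,d,P,T=wlook()
for i in range(3):
    camera("top");o=pose()[1];print(np.round(o["position"],4),np.round(o["ft_force"],1))
E
python3 gap.py pics/w10.png | grep -v slope
```

```text
tcp [0.5468 0.0632 0.0943] yaw 3.67 grip 0.133 f [-8.5  7.5 16.1]
[0.5469 0.0633 0.0944] [-6.   6.5 12.6]
[0.5468 0.0633 0.0944] [-7.1  5.9 10.8]
[0.5468 0.0633 0.0943] [-6.9  6.1 12. ]
tcp [0.5468 0.0633 0.0943] yaw 3.67 grip 0.132 f [-6.9  6.1 12. ]
R [[0.996, 0.063], [0.064, -0.998], [0.054, 0.014]] [ 0.0552 -0.0108 -0.9984]
tcp h 5.647323513093994 85.90766770345336
plate top 1985 (array([577.4,  65. ]), array([40.3, 25.9]), 3.61) hx [16.80072614 55.39725642] hy [73.04771995 85.02631926 98.68130176] z [0.07944306 0.08516396 0.08717386]
8152 (array([549.3,  19.2]), array([64.7, 86.7]), 2.97) hx [-17.90636288 -13.93087941  37.10246334  37.58746781] hy [ 7.14532846  8.15101881 81.80720947 83.97912665] z [0.08276705 0.08428311 0.08739208]
post top 1855 9.784081333057765 80.36668328456277 0.1363974455028596
gap floor 21 hx [23.48780391 30.81071388] hy [94.99924976 96.53376256]
outer rim hy 2151 [ 91.06860576 115.29728711]
```

>>> {"fn": "apply_moves", "kwargs": {"commands": [[-0.0005, 0.004, 0.0006, 0, 1], [-0.0005, 0.005, 0.0006, 0, 1]]}}

```text
clock: 17.18
position: [0.5467, 0.0627, 0.0946]
ee_rot: [0.999, 0.034, 0.029, 0.001]
ft_force: [-1.7, 18.5, 0.3]
grip_width: 0.132
```

```bash
cat > fin.py <<'E'
from blk import *
im,d,P,T=wlook();print(T[:3,2])
h=P[...,:2]*1000-H0;hx=h@u;hy=h@v
L=(P-T[:3,3])@T[:3,:3]
m=(hx>20)&(hx<32)&(hy>77)&(hy<92.5)&(P[...,2]>.06)&(P[...,2]<.11);q=P[m]
A=np.c_[hx[m],hy[m],np.ones(m.sum())];print("plate",m.sum(),np.percentile(q[:,2],[5,50,95]),np.linalg.lstsq(A,q[:,2]*1000,rcond=None)[0])
m=(hx>12)&(hx<36)&(hy>0)&(hy<74)&(P[...,2]>.0825)&(P[...,2]<.09);q=P[m]
A=np.c_[hx[m],hy[m],np.ones(m.sum())];print("block",m.sum(),np.percentile(hy[m],[1,99]),rect(q),np.percentile(q[:,2],50),np.linalg.lstsq(A,q[:,2]*1000,rcond=None)[0])
m=(hx>5)&(hx<20)&(hy>25)&(hy<60)&(P[...,2]>.125)&(P[...,2]<.14);print("post",np.percentile(hy[m],[2,50,98]) if m.any() else None)
im,d=camera("top");P=cloud("top",d)
m=(np.hypot(P[...,0]-.547,P[...,1]+.072)<.06)&(P[...,2]>.09)&(P[...,2]<.099)&(P[...,1]<-.03);print("caps",rect(P[m]))
for i in range(4):
    camera("scene");o=pose()[1];print(np.round(o["position"],4),np.round(o["ft_force"],1))
E
python3 fin.py
```

```text
tcp [0.5467 0.0627 0.0946] yaw 3.94 grip 0.132 f [-1.7 18.5  0.3]
[ 5.77544270e-02 -4.00848889e-04 -9.98330740e-01]
plate 891 [0.08544735 0.08675501 0.10737304] [-1.15507807e+00 -6.76207811e-02  1.25299712e+02]
block 4573 [ 7.87045343 73.30995406] (array([567.7,  18.8]), array([24. , 67.3]), 3.29) 0.0842849695680413 [ 6.96590531e-03 -6.63490828e-04  8.41417761e+01]
post [33.16040901 38.06797323 59.40777656]
caps (array([546.7, -71.4]), array([64.1, 75.4]), 3.42)
[0.5467 0.0629 0.0946] [-1.6 16.5  0.9]
[0.5467 0.0629 0.0946] [-1.7 15.2  1.2]
[0.5467 0.0629 0.0945] [-2.3 15.   1. ]
[0.5467 0.0628 0.0946] [-1.3 15.   1.3]
```

Run:
```python
from blk import *
im,d,P,T=wlook("pics/w11.png")
h=P[...,:2]*1000-H0;hx=h@u;hy=h@v
m=(hx>18)&(hx<34)&(hy>74)&(hy<96)&(P[...,2]>.0835)&(P[...,2]<.091);q=P[m]
A=np.c_[hx[m],hy[m],np.ones(m.sum())];print("plate",m.sum(),"hy",np.percentile(hy[m],[1,50,99]),np.percentile(q[:,2],[5,50,95]),np.linalg.lstsq(A,q[:,2]*1000,rcond=None)[0],rect(q))
```

```text
tcp [0.5467 0.0628 0.0946] yaw 3.94 grip 0.133 f [-1.3 15.   1.3]
plate 990 hy [74.38345866 84.16239824 93.88535493] [0.08520283 0.08624764 0.08748362] [-5.27583291e-02  6.53816647e-03  8.72087888e+01] (array([567.3,  62.6]), array([16. , 19.8]), 2.96)
```

View pics/w11.png

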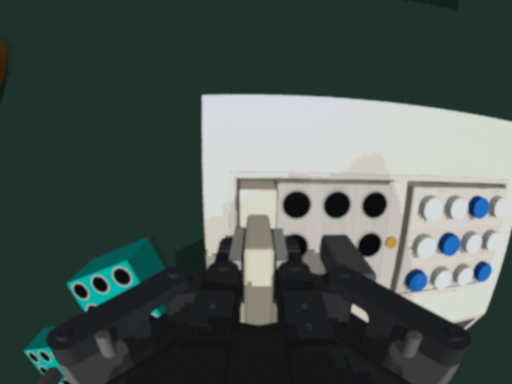

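>>> {"fn": "apply_moves", "kwargs": {"commands": [[0, 0.003, 0.0015, 0, 1], [0, 0.003, 0.002, 0, 1], [0, 0.003, 0.002, 0, 1]], "squeeze": 25}}

```text
clock: 17.78
position: [0.547, 0.0632, 0.0941]
ee_rot: [0.999, 0.037, 0.029, -0.003]
ft_force: [-16.0, 8.4, 25.5]
grip_width: 0.134
```

```bash
cat > pl.py <<'E'
from blk import *
im,d,P,T=wlook("pics/w12.png");print(T[:3,2])
h=P[...,:2]*1000-H0;hx=h@u;hy=h@v
m=(hx>18)&(hx<34)&(hy>74)&(hy<96)&(P[...,2]>.0835)&(P[...,2]<.091);q=P[m]
A=np.c_[hx[m],hy[m],np.ones(m.sum())];print("plate",m.sum(),"hy",np.percentile(hy[m],[1,50,99]),np.percentile(q[:,2],[5,50,95]),np.linalg.lstsq(A,q[:,2]*1000,rcond=None)[0],rect(q))
E
python3 pl.py
```

```text
tcp [0.547  0.0632 0.0941] yaw 4.27 grip 0.134 f [-16.    8.4  25.5]
[ 0.05813791  0.00728833 -0.99828196]
plate 972 hy [74.47257726 84.19575223 93.89640797] [0.08485189 0.08595407 0.08720193] [-6.90486370e-02  5.40010041e-03  8.74325415e+01] (array([567.2,  62.7]), array([15.9, 19.7]), 3.51)
```

```bash
cat >> pl.py <<'E'
m=(hx>-25)&(hx<25)&(hy>74)&(hy<96)&(P[...,2]>.131)&(P[...,2]<.142)&(abs(hy-84.3)<5);q=P[m]
A=np.c_[hx[m],hy[m],np.ones(m.sum())];print("tab",m.sum(),np.percentile(hx[m],[1,99]),np.percentile(q[:,2],[5,50,95]),np.linalg.lstsq(A,q[:,2]*1000,rcond=None)[0])
for a,b in((18,22),(22,26),(26,30),(30,34)):
    k=(hx>a)&(hx<b)&(abs(hy-84)<8)&(P[...,2]>.08)&(P[...,2]<.09);print(a,k.sum(),np.round(np.median(P[k][:,2])*1000,2), end=' | ')
    k=(hx>a)&(hx<b)&(abs(hy-106)<6)&(P[...,2]>.07)&(P[...,2]<.09);print("rim",np.round(np.median(P[k][:,2])*1000,2))
o=pose()[1];print("torque",o["torque"],o["ft_force"])
E
python3 pl.py
```

```text
tcp [0.547  0.0632 0.0941] yaw 4.27 grip 0.134 f [-14.7   8.5  24.3]
[ 0.05811475  0.00756931 -0.99828121]
plate 969 hy [74.44249595 84.20380245 93.87191073] [0.08482018 0.08591384 0.08722998] [-6.53827637e-02  1.11552680e-02  8.68183467e+01] (array([567.2,  62.6]), array([15.9, 19.8]), 3.51)
tab 1967 [-12.30397953  23.04810504] [0.13426017 0.13648767 0.13756957] [-5.62892232e-02 -6.71721417e-04  1.36784458e+02]
18 102 86.22 | rim 78.95
22 215 86.03 | rim 78.9
26 217 85.83 | rim 78.99
30 217 85.76 | rim 78.78
torque [ 1.5853695   3.09360146 -0.44303614] [-14.31456315   7.15389209  23.91479913]
```

>>> {"fn": "apply_moves", "kwargs": {"commands": [[-0.001, 0, -0.0005, 0, 0.45], [0, 0, 0, 0, 0.45], [0, 0, 0, 0, 0.45]]}}

```text
clock: 18.13
position: [0.5468, 0.064, 0.0959]
ee_rot: [0.999, 0.038, 0.031, -0.003]
ft_force: [-0.5, -0.5, -0.8]
grip_width: 0.274
```

```bash
python3 pl.py; python3 fin.py | grep -E "block|caps"
```

```text
tcp [0.5468 0.064  0.0959] yaw 4.33 grip 0.274 f [-0.5 -0.5 -0.8]
[ 0.06105685  0.00767798 -0.99810476]
plate 980 hy [75.03065749 84.64899153 94.35665205] [0.084988   0.08602147 0.08745745] [-4.93418156e-02 -2.21532047e-03  8.76282712e+01] (array([567.2,  63. ]), array([15.9, 20.8]), 3.35)
tab 1857 [-14.82016348  21.11555213] [0.13383615 0.1359043  0.13688547] [-2.63272376e-02  4.90034715e-02  1.31747870e+02]
18 134 86.28 | rim 79.08
22 202 85.97 | rim 79.1
26 205 86.08 | rim 79.02
30 228 85.99 | rim 79.0
torque [0.00122343 0.03585724 0.00954252] [-1.11410378 -0.91434178  0.05110805]
block 4500 [ 7.56439551 73.37434489] (array([567.7,  18.7]), array([24. , 67.6]), 3.3) 0.08426145020206754 [ 8.48472309e-03 -1.08464218e-03  8.41138158e+01]
caps (array([546.2, -72.4]), array([63.8, 73.9]), 3.05)
```

>>> {"fn": "apply_moves", "kwargs": {"commands": [[-0.0005, 0.0015, 0.0005, 0.9, 0.45], [0, 0, 0, 0, 1], [0, 0, 0, 0, 1], [0, 0, 0, 0, 1]], "squeeze": 60}}

```text
clock: 18.82
position: [0.5462, 0.0631, 0.095]
ee_rot: [0.999, 0.029, 0.03, -0.004]
ft_force: [0.1, 0.0, -0.5]
grip_width: 0.133
```

>>> {"fn": "apply_moves", "kwargs": {"commands": [[0, 0.002, 0.0003, 0, 1], [0, 0.003, 0.0004, 0, 1]]}}

```text
clock: 18.98
position: [0.5462, 0.0627, 0.095]
ee_rot: [0.999, 0.031, 0.03, -0.006]
ft_force: [-3.0, 12.9, 4.6]
grip_width: 0.135
```

```bash
python3 pl.py
```

```text
tcp [0.5462 0.0627 0.095 ] yaw 3.48 grip 0.135 f [-3.  12.9  4.6]
[ 0.06044353  0.01452509 -0.99806593]
plate 994 hy [74.29320209 84.1061222  93.90974894] [0.08499104 0.08605225 0.0874135 ] [-3.43179730e-02  1.39967990e-02  8.58666906e+01] (array([567.2,  62.7]), array([16. , 19.9]), 3.54)
tab 1888 [-14.82262391  21.21439416] [0.13424644 0.13599424 0.13697931] [-2.55569750e-02 -3.32034693e-02  1.38787220e+02]
18 130 86.26 | rim 78.89
22 209 85.98 | rim 78.92
26 212 86.07 | rim 78.98
30 223 86.05 | rim 79.02
torque [ 2.37472065  0.65396    -0.04307966] [-2.18953607  9.54276799  3.16140718]
```

Level now, regripped. One more push to about 15 N, then check it holds steady.

>>> {"fn": "apply_moves", "kwargs": {"commands": [[0, 0.005, 0.0005, 0, 1], [0, 0.005, 0.0005, 0, 1]]}}

```text
clock: 19.2
position: [0.5463, 0.0625, 0.0952]
ee_rot: [0.999, 0.034, 0.031, -0.012]
ft_force: [-3.9, 17.2, 3.7]
grip_width: 0.131
```

```bash
python3 pl.py; python3 fin.py | grep -v plate
```

```text
tcp [0.5463 0.0625 0.0952] yaw 3.84 grip 0.131 f [-3.9 17.2  3.7]
[ 0.06099668  0.02642583 -0.99778809]
plate 1000 hy [74.32915512 84.16779719 93.94995049] [0.08504714 0.08615736 0.08754858] [-3.08956148e-02  3.01598510e-02  8.45063491e+01] (array([567.2,  62.7]), array([15.9, 19.9]), 3.29)
tab 1820 [-14.5383664   21.23948311] [0.13343587 0.13606192 0.13708137] [-2.62636119e-02 -7.92648297e-02  1.42655238e+02]
18 135 86.39 | rim 79.13
22 203 86.1 | rim 79.02
26 215 86.12 | rim 79.01
30 223 86.22 | rim 79.09
torque [ 3.88977426  0.97193661 -0.22657713] [-3.96091199 15.87307634  4.63105667]
tcp [0.5462 0.0625 0.0951] yaw 3.85 grip 0.129 f [-4.  15.9  4.6]
[ 0.06092461  0.02699278 -0.99777732]
block 4647 [ 7.37600875 73.32093638] (array([567.8,  18.5]), array([24., 68.]), 3.29) 0.08424040393867355 [ 5.18833436e-03 -4.23563570e-04  8.41330297e+01]
post [33.12711151 38.36832123 59.34863236]
caps (array([547.8, -76.4]), array([66.2, 68.2]), 5.59)
[0.5463 0.0626 0.0952] [-2.8 16.   4.6]
[0.5462 0.0626 0.0951] [-3.  15.5  4.9]
[0.5463 0.0626 0.0952] [-3.4 16.   4.3]
[0.5463 0.0626 0.0952] [-3.6 15.9  4.3]
```

```bash
python3 -c "
from h import *
im,d,P,T=wlook();q=boxw(P,(.552,-.072),.06,.088,.097,'caps')
print(workorder.hand_in())"
```

```text
tcp [0.5463 0.0626 0.0952] yaw 3.84 grip 0.129 f [-3.6 15.9  4.3]
caps 3991 (array([548.8, -73.6]), array([65.4, 78. ]), 3.38) z [0.0883 0.0918 0.0931]
the job is handed in; nothing more can be done
None
```

I handed the job in at about 19 s, with the arm still holding the spacer and pressing it sideways. No verdict was reported.

I lowered the white vial block into the free +y bay, set it on the floor and pushed it against the middle wall. Then I slid the spacer down into the outer gap. It had pitched slightly in the grip there, so I opened the gripper, let it settle flat and regripped it before the final push.

**Last checks:**
- **Push:** steady at about 16 N sideways toward the wall, with 4 to 5 N up from the floor and the grip at about 11 mm. That is total force at the wrist; the forces between spacer and block and between block and wall were not measured separately.
- **Block:** flat to about 0.005 rad, yaw equal to the heater's (3.3°), top at its seated height and side at the middle wall.
- **Spacer:** plate top within about 1 mm of full depth, sideways tilt about 0.03 rad (limit 0.08).
- **Other block:** within about 1 mm of its first position by the wrist camera.

**Disagreements:**
- The last top-camera reading put the other block's caps about 5 mm off. I put this down to the arm hiding part of them, because the earlier top view and the last wrist view both show it unmoved.
- The tool had tilted by about 0.06 rad over the run.
- The bottle, tip box and tube rack were not re-measured at the end; nothing was moved near them.

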